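# File the test coupon in the sample drawer

### The arm

A 6-joint arm with a two-finger parallel gripper is mounted at the origin on a cart in front of the work surface, level with it; the furniture and walls round the work are solid. World frame = base frame: x ahead of the robot, y to its left, z up, the work surface at z = 0. Lengths are in m, angles in rad, forces in N, time in s.
With the tool pointing down it reaches from about 0.325 to 0.85 m from the base axis. Payload 15.5 kg.
Tool frame: the origin (TCP) lies midway between the tips of the shut fingers; the grasp point (between the pads) lies 19 mm behind it; z points along the fingers, y is the line along which they close (so a half turn about z gives the same grasp; the last joint's range is limited). The gripper opens to 91 mm and grips with 3 to 60 N. Pads are 32 mm wide; open, the fingers measure 118 mm over their backs; the gripper's body (76 mm by 178 mm) begins 60 mm behind the grasp point.
Start: joints at [-1.442, 0.494, 1.345, -0, 1.302, -0.096], TCP at [0.139, -0.609, 0.214] pointing down, gripper open.
Joint ranges: [-2.91, 2.91], [-0.82, 2.16], [0.22, 2.67], [-1.22, 4.37], [0.12, 2.79], [-3.08, 3.08]. Speed limits (rad/s): [1.89, 1.89, 2.57, 3.01, 3.01, 3.01].

### API

Orientations are given as a rotation vector (axis times angle).
In Python, from plant import * gives the robot as it stands. Calls block until the motion is done:
- move_ptp(position, orientation): joint-space move of the TCP to a pose.
- move_l(position, speed=0.15, rot=None, f_stop=None): straight line of the TCP; rot=None keeps the orientation; speed is the mean speed in m/s. With f_stop (N) it stops when the force on the tool has changed by that much, and returns True; else False.
- goto_joints(angles): joint-space move.
- grip(opening, squeeze=None): opening from 0.0 (shut) to 1.0 (fully open); squeeze is the grip in N (None keeps the last); returns when the fingers have stopped.
- dwell(seconds).
- inverse_kinematics(position, orientation): joint angles nearest the present ones, or None.
- get_image(name): name is "scene" or "top"; returns a dict with "img" (384x512x3 uint8, red, green, blue), "fx", "fy", "cx", "cy" (pixels), "distortion" ([k1, k2, p1, p2, k3] as OpenCV has them; the pictures are not rectified), "rvec" (rotation vector, rad) and "tvec" (3), from world to camera coordinates, as OpenCV has them. Camera axes: x right, y down, z forward; pixel columns grow to the right and rows downward; lengths in m; the calibration is good to about 2 mm. A picture is of the moment at which its call begins. There is no depth.
A pose or a line that the arm cannot do raises Unreachable and nothing moves.
- finish_job(): hands the job in; it is judged then, once.
Readings, each from a call of its own:
- get_clock(): time.
- get_joint_positions(): joint angles.
- get_qd(): joint speeds.
- get_joint_torque(): joint torques, N m.
- get_tool_pos(): TCP position.
- get_ee_rot(): TCP orientation.
- get_force(): force on the tool from outside, world axes, zero at the start.
- get_moment(): the same for the moment, N m.
- get_gripper_width(): opening from 0.0 (shut) to 1.0 (fully open).
- get_gripper_force(): force on a finger pad.
Only numpy, scipy, OpenCV 4.12 (cv2) and the standard library are available. Lean on these libraries where they do the work, as an engineer would, in place of code of your own. Each camera call takes 0.05 s, during which the arm holds its last target. There are 200 camera calls.

### The job

Put the test coupon, the wide, bright flat bar, away in the upper drawer of the low grey cabinet: pull that drawer right out to its stop, lay the coupon flat on its floor, across its width, and let go, then push the drawer fully home with the coupon inside. Leave the lower drawer shut and the other things on the table where they are.

Things in the scene. Friction and masses are not known exactly. Their poses are not given: they have to be found in the camera images.
- cabinet: low grey steel sample cabinet standing fixed on the table: 120 deep (x) x 170 wide (y) x 115 mm high, two drawers one above the other. Its place and yaw vary. Origin: centre of its underside; x points from the drawer fronts to its back, y along its width, z up. A drawer's front panel covers x = -66 to -60 mm when shut. The flat top is at z = 115 mm
- upper_drawer (a joint): how far the upper drawer is out, in m: 0 = fully home, 0.100 = at its stop. It slides along the cabinet's -x, against about 2 N of friction, and stays where it is left. It may stand up to 20 mm open at the start
- lower_drawer (a joint): the same for the lower drawer (0 at the start); it is to stay shut
- upper_handle (a point): middle of the upper drawer's bow handle, a round steel bar 10 mm thick and 66 mm long, level, along the cabinet's y; 45 mm in front of the drawer's front panel (40 mm clear gap behind the bar), 27 mm below the cabinet's top. Moves with the drawer; axes as the cabinet's. The lower drawer has the same handle 54 mm below
- upper_tray (a point): centre of the floor (upper side) of the upper drawer's tray, 51 mm below the cabinet's top. Moves with the drawer; axes as the cabinet's. The tray is open above, inside 105 mm (x) x 140 mm (y), its side and back walls 28 mm above the floor, the front panel 49 mm above it. At the stop the inner side of its back wall is 5 mm behind the cabinet's front face, so 100 of the 105 mm are exposed
- coupon: test coupon: a bright grey flat steel bar, 120 mm long, 32 mm wide, 6 mm thick, 0.19 kg nominal, lying flat on the table. Origin: middle of its underside; y runs along its length, x across it, z up. The coupon and the long and the short rusty bar lie side by side in a row to the right of the cabinet, in any order, their lengths roughly along the table's front edge
- long_bar: bystander: narrow dark rusty flat bar, 170 x 25 x 10 mm, on the table; origin at the middle of its underside, y along its length
- short_bar: bystander: short dark rusty bar, 110 x 16 x 8 mm, on the table; origin at the middle of its underside, y along its length
- magnet: bystander: red three-cornered welding magnet, 70 x 70 x 16 mm, flat on the table; origin at the middle of its underside
- nozzle: bystander: pale conical gas nozzle, 68 mm long, 21 mm thick, lying near the front edge of the table; origin at the middle of its underside, y along its length
- tin: bystander: dark grey round tin with lid, 74 mm across, 69 mm high, standing to the left of the cabinet; origin at the centre of its underside
Not all that is in view belongs to the job. There is more than one size of the coupon; the job needs the larger.

How it is judged:
By the outcome, as a careful person would: the job done as asked, in the order asked, and still so for the second after the job is handed in, with the robot touching nothing.
It also fails if it takes over 72 s, if anything falls off the work surface, if the arm or the gripper's body presses on something with over 40 N, if the wrist force passes 120 N, or if a joint passes its speed limit or range.

## Working session

There is one attempt and no reset: what is moved stays moved. The work goes in short steps, each a Python script; the robot and the scene stay as the last script left them, time stands still between calls to the robot, and variables do not carry over. Pictures are saved under pics/ and viewed, at most 10 in all, crops included, and the job is handed in when it is done.

```bash
ls; mkdir -p pics
python3 - <<'E'
from plant import *
import cv2, numpy as np
for n in("scene","top"):
    d=get_image(n); np.savez(f"pics/{n}0.npz",**d)
    cv2.imwrite(f"pics/{n}0.png",d["img"][:,:,::-1])
    R=cv2.Rodrigues(np.array(d["rvec"]))[0]; print(n,d["fx"],d["distortion"],-R.T@np.array(d["tvec"]))
E
```

```text
pics
scene 499.37202402131464 [-0.17537418  0.          0.          0.          0.        ] [-0.03523387  0.59111509  1.03856657]
top 405.9571040841547 [-0.00218387  0.          0.          0.          0.        ] [ 0.38661811 -0.05787185  1.01110831]
```

View pics/scene0.png

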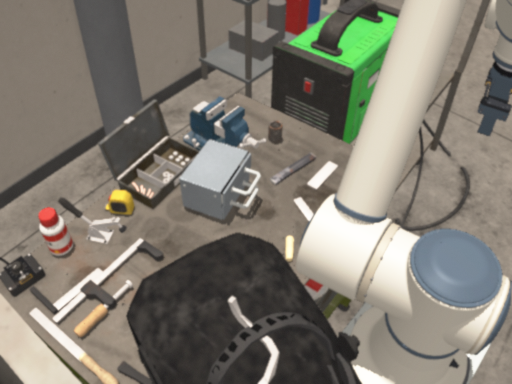

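View pics/top0.png

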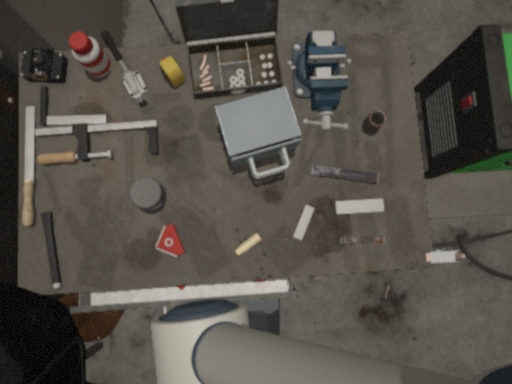

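The top view is oriented with world +x up and +y left. It shows the cabinet top at about (258,122), the handles at about (270,165), the large bright bar (the coupon) at (360,206), and the smaller decoy at (304,222). The long rusty bar is at (345,174) and the short one at (362,240). Next I'll measure the coupon and cabinet.

```bash
cat > h.py <<'E'
import cv2, numpy as np
from scipy.spatial.transform import Rotation as Rn
def load(f): return dict(np.load(f))
def cast(d,px,z):
    K=np.array([[d["fx"],0,d["cx"]],[0,d["fy"],d["cy"]],[0,0,1]],float)
    n=cv2.undistortPoints(np.array(px,float).reshape(-1,1,2),K,np.array(d["distortion"],float))[:,0]
    R=cv2.Rodrigues(np.array(d["rvec"],float))[0]; t=np.array(d["tvec"],float)
    r=np.c_[n,np.ones(len(n))]@R; c=-R.T@t
    return c+r*((z-c[2])/r[:,2])[:,None]
def blob(mask,seed):
    n,l,s,c=cv2.connectedComponentsWithStats(mask.astype(np.uint8)); k=l[seed[1],seed[0]]
    m=(l==k).astype(np.uint8); return m,s[k]
def rect(d,m,z):
    c=max(cv2.findContours(m,cv2.RETR_EXTERNAL,cv2.CHAIN_APPROX_NONE)[0],key=cv2.contourArea)
    P=cast(d,c.reshape(-1,2),z)
    (cx,cy),(w,h),a=cv2.minAreaRect((P[:,:2]*1000).astype(np.float32))
    if w<h: w,h,a=h,w,a+90
    return cx/1000,cy/1000,w,h,(a+90)%180-90   # a: long-axis angle from world x, deg
E
python3 - <<'E'
from h import *
d=load("pics/top0.npz"); im=d["img"].astype(int); 
print([im[y,x].tolist() for x,y in((360,206),(258,122),(258,158),(240,110),(285,110),(245,165),(345,195),(270,170))])
m,s=blob(im.min(2)>150,(360,206)); print(s,rect(d,m,.006))
m,s=blob(im.min(2)>150,(304,222)); print(s,rect(d,m,.006))
g=im[122,258]; m,s=blob(np.abs(im-g).max(2)<22,(258,122)); print(s,rect(d,m,.115))
v=cv2.resize(d["img"][80:190,200:395],None,fx=4,fy=4,interpolation=cv2.INTER_CUBIC)
cv2.imwrite("pics/crop1.png",v[:,:,::-1])
E
```

```text
[[182, 176, 168], [145, 149, 148], [57, 57, 58], [143, 148, 146], [141, 144, 142], [57, 53, 48], [86, 83, 74], [165, 165, 159]]
[336 200  47  13 519] (0.47353616333007814, -0.3343879089355469, 116.16759490966797, 28.376523971557617, -87.35473990440369)
[294 206  19  33 264] (0.4355239562988281, -0.1930732421875, 82.41329193115234, 19.70665168762207, -23.313125610351562)
[ 215   87   86   68 3734] (0.6623970947265625, -0.08019491577148438, 170.75534057617188, 117.93807983398438, -74.26937770843506)
```

View pics/crop1.png

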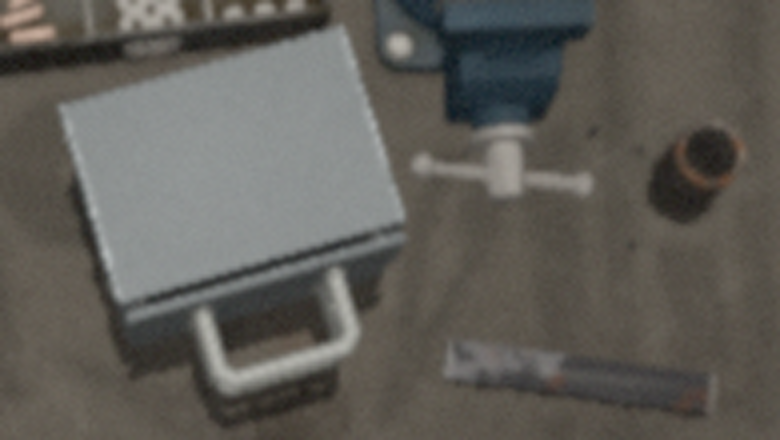

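```bash
cat >> h.py <<'E'
A=np.radians(15.73); C=np.array([0.6624,-0.0802,0]); Rc=Rn.from_euler('z',A)
def cab(x,y,z): return C+Rc.apply([x,y,z])
def down(a,flip=0):
    a=a+np.pi*flip; y=np.array([np.cos(a),np.sin(a),0]); z=np.array([0,0,-1.])
    return Rn.from_matrix(np.c_[np.cross(y,z),y,z]).as_rotvec()
E
python3 - <<'E'
from h import *; from plant import *
d=load("pics/top0.npz")
for p in cast(d,[(258,176.2),(286.2,166.2),(272.1,171.2)],.089): print("handle cab",Rc.inv().apply(p-C).round(4))
# front lip of drawer panel top edge, z=.113
for p in cast(d,[(232,160.3),(300.5,140)],.113): print("panel front top",Rc.inv().apply(p-C).round(4))
print("start y axis",Rn.from_rotvec(get_ee_rot()).as_matrix()[:,1])
for f in(0,1):
  for n,p,a in(("h",cab(-.115,0,.069),A),("hout",cab(-.211,0,.069),A),("c",[.4735,-.3344,.002],np.radians(2.65)),("tray",cab(-.1075,0,.066),A)):
    q=inverse_kinematics(p,down(a,f)); print(f,n,np.round(p,3),None if q is None else np.round(q,2))
E
```

```text
handle cab [-0.1199  0.0337  0.089 ]
handle cab [-0.1158 -0.0355  0.089 ]
handle cab [-0.1179 -0.0008  0.089 ]
panel front top [-0.0724  0.0811  0.113 ]
panel front top [-0.0709 -0.0811  0.113 ]
start y axis [ 0.22191631 -0.97506512 -0.00108028]
0 h [ 0.552 -0.111  0.069] [-0.31  0.59  1.65 -0.    0.9  -0.58]
0 hout [ 0.459 -0.137  0.069] [-0.42  0.51  1.86 -0.    0.78 -0.69]
0 c [ 0.474 -0.334  0.002] [-0.72  0.71  1.65 -0.    0.79 -0.76]
0 tray [ 0.559 -0.109  0.066] [-0.3   0.6   1.64 -0.    0.9  -0.57]
1 h [ 0.552 -0.111  0.069] [-0.31  0.59  1.65 -0.    0.9   2.56]
1 hout [ 0.459 -0.137  0.069] [-0.42  0.51  1.86 -0.    0.78  2.45]
1 c [ 0.474 -0.334  0.002] [-0.72  0.71  1.65  0.    0.79  2.38]
1 tray [ 0.559 -0.109  0.066] [-0.3   0.6   1.64 -0.    0.9   2.57]
```

The handle sits at cabinet x = −0.117, so the drawer is about 6 mm open. The panel edge gives the same figure. Now I'll grip the handle and pull.

Run:
```python
from h import *; from plant import *
o=down(A)
grip(.46,30)
move_ptp(cab(-.117,0,.21),o); 
move_l(cab(-.117,0,.13),.2)
print("hit",move_l(cab(-.117,0,.069),.06,f_stop=8), get_force())
grip(0,30); w=get_gripper_width(); print("w mm",w*91,"F",get_gripper_force())
if w*91>6:
    p0=get_tool_pos()
    s=move_l(cab(-.117-.088,0,.069),.08,f_stop=25)
    print("fast",s,get_force())
    if not s: s=move_l(cab(-.117-.106,0,.069),.03,f_stop=20); print("stop",s,get_force())
    print("travel",np.linalg.norm(np.array(get_tool_pos())-p0), Rc.inv().apply(get_tool_pos()-C))
    dwell(.2); grip(.44); print(get_force())
    move_l(cab(-.211,0,.21),.2)
print(get_clock())
d=get_image("top"); np.savez("pics/top1.npz",**d); cv2.imwrite("pics/top1.png",d["img"][:,:,::-1])
```

```text
hit False [1.14585349 0.34443519 0.26549968]
w mm 8.97216499689364 F 29.999115765094757
fast False [ 0.41523529 -7.01752262 -1.01656298]
stop True [3.3081784  3.06918626 0.92419613]
travel 0.09468340659802138 [-0.2116422  -0.00070634  0.0690725 ]
[ 0.04614448 -0.15872802 -0.11535   ]
8.9083
```

View pics/top1.png

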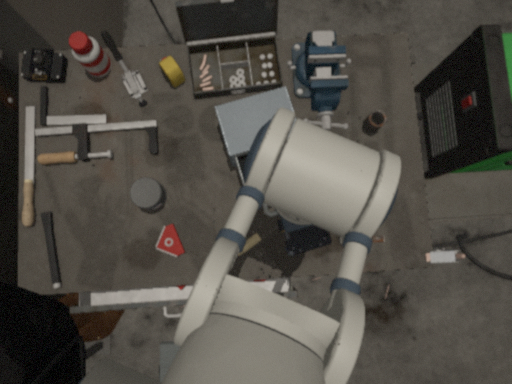

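The drawer came out to its stop: 94.7 mm of travel, with the handle now at −0.2116 against an expected −0.211. The arm hides the tray in this picture. I'll fetch the coupon next.

Run:
```python
from h import *; from plant import *
a=np.radians(2.65); c=np.array([.4735,-.3344,0])
grip(.62)
move_ptp(c+[0,0,.14],down(a))
move_l(c+[0,0,.04],.2)
print("hit",move_l(c+[0,0,.0025],.04,f_stop=6),get_tool_pos(),get_force())
grip(0,35); w=get_gripper_width()*91; print("w",w,get_gripper_force())
if w>28:
    f0=get_force(); move_l(c+[0,0,.16],.15); dwell(.2); print("lift",get_force()-f0,get_gripper_width()*91)
    move_ptp(cab(-.1075,0,.19),down(A))
print(get_clock())
for n in("scene","top"):
    d=get_image(n); np.savez(f"pics/{n}2.npz",**d)
    v=d["img"]; v=v[100:260,150:390] if n=="scene" else v[80:260,180:420]
    cv2.imwrite(f"pics/{n}2.png",cv2.resize(v,None,fx=3,fy=3)[:,:,::-1])
```

```text
hit False [ 0.47363085 -0.33452576  0.00272293] [1.01174058 0.3911091  0.21757244]
w 31.09597250329197 35.00055134296417
lift [-0.3896705   0.65970934 -2.64182959] 31.32154646909596
14.875
```

View pics/scene2.png

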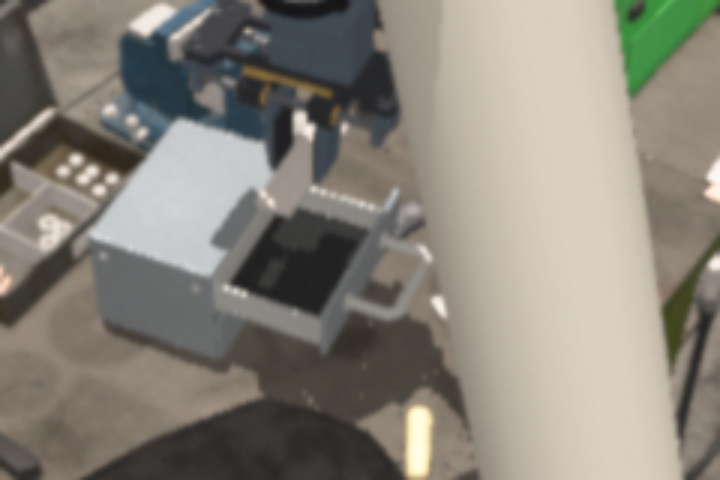

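View pics/top2.png

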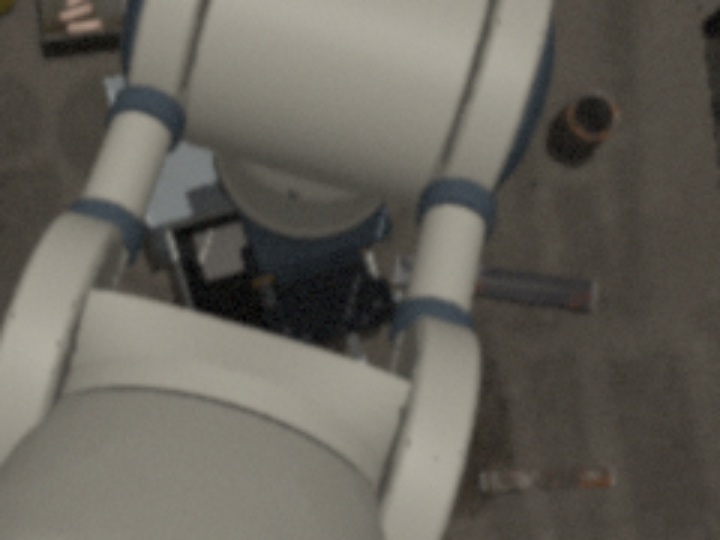

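The scene view shows the coupon gripped, with its long axis across the open drawer. In the top crop its left end is at about (203–212, 240–280). I'll check that end against where it should be, then lower.

Run:
```python
from h import *; from plant import *
d=load("pics/top2.npz")
E=Rc.inv().apply(cast(d,[(247.7,160),(250.7,172.5)],.193)-C); print("end cab",E.round(4))
if abs(E[:,1].mean()-.06)<.007:
    move_l(cab(-.1075,0,.105),.12)
    print("hit",move_l(cab(-.1075,0,.0655),.03,f_stop=5),get_tool_pos(),get_force(),get_moment())
    if get_tool_pos()[2]<.071:
        grip(.56); move_l(cab(-.1075,0,.21),.15); print("w",get_gripper_width()*91)
        move_ptp(cab(-.30,-.12,.21),down(A))
print(get_clock())
for n in("scene","top"):
    d=get_image(n); np.savez(f"pics/{n}3.npz",**d)
    v=d["img"]; v=v[100:260,150:390] if n=="scene" else v[80:260,180:420]
    v=cv2.resize(v,None,fx=2.5,fy=2.5); 
    if n=="scene": s=v
    else: cv2.imwrite("pics/both3.png",np.vstack([s[:,:600],v[:,:600]])[:, :,::-1])
im=cv2.imread("pics/both3.png"); print(im.shape); cv2.imwrite("pics/both3.png",cv2.resize(im,None,fx=.7,fy=.7))
```

```text
end cab [[-0.0975  0.0514  0.193 ]
 [-0.1241  0.0529  0.193 ]]
14.975
(850, 600, 3)
```

View pics/both3.png

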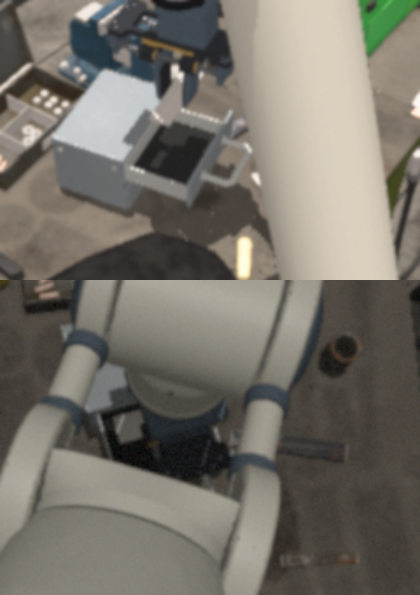

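The guard tripped: I read the end at y = 0.052, not 0.060. I'll locate the end corners properly by mask in both views and triangulate to check for tilt.

Run:
```python
from h import *
for n,b in(("top",(60,60,238,145)),("scene",(60,60,225,140))):
    d=load(f"pics/{n}3.npz"); x0,y0=b[2:]; v=d["img"][y0:y0+45,x0:x0+45]
    cv2.imwrite(f"pics/{n}4.png",cv2.resize(v,None,fx=9,fy=9,interpolation=cv2.INTER_NEAREST)[:,:,::-1])
cv2.imwrite("pics/pair4.png",np.hstack([cv2.imread("pics/top4.png"),cv2.imread("pics/scene4.png")])[:,:800])
```

```text
(no output)
```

View pics/pair4.png

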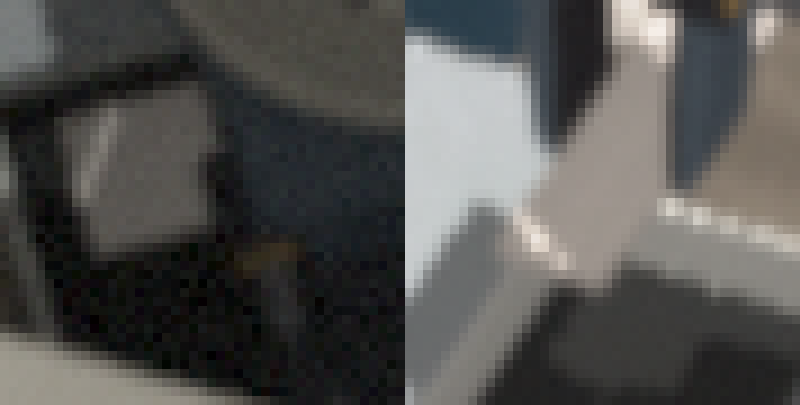

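Left panel (top view): the coupon end corners are at about (60,115) and (92,262) in the crop. Right panel (scene view): the same end is at about (107,215) and (205,290), measured from that panel's left edge.

Run:
```python
from h import *
T=load("pics/top3.npz");S=load("pics/scene3.npz")
def tri(a,b):
    pa=238+a[0]/9-.5,145+a[1]/9-.5; pb=225+b[0]/9-.5,140+b[1]/9-.5
    P=[]
    for d,p in((T,pa),(S,pb)):
        l=cast(d,[p],0)[0],cast(d,[p],.3)[0]; P.append((l[0],(l[1]-l[0])/np.linalg.norm(l[1]-l[0])))
    M=sum(np.eye(3)-np.outer(u,u) for _,u in P); r=sum((np.eye(3)-np.outer(u,u))@p for p,u in P)
    X=np.linalg.solve(M,r); print(Rc.inv().apply(X-C).round(4), [np.linalg.norm(np.cross(X-p,u)).round(4) for p,u in P])
    print("  top ray at .193", Rc.inv().apply(cast(T,[pa],.193)[0]-C).round(4))
tri((60,115),(107,215)); tri((92,262),(205,290))
```

```text
[-0.0936  0.057   0.2047] [np.float64(0.0012), np.float64(0.0012)]
  top ray at .193 [-0.09    0.0568  0.193 ]
[-0.1245  0.0592  0.1908] [np.float64(0.0002), np.float64(0.0002)]
  top ray at .193 [-0.1246  0.0594  0.193 ]
```

With proper corner pixels the end is at y ≈ 0.058 and roughly level at z ≈ 0.19–0.20, with the edges centred on the tray. My first pixel read was off. I'll lower the coupon now.

Run:
```python
from h import *; from plant import *
move_l(cab(-.1075,.0015,.105),.12)
print("hit",move_l(cab(-.1075,.0015,.0655),.03,f_stop=5),get_tool_pos(),get_force())
if get_tool_pos()[2]<.071:
    grip(.56); move_l(cab(-.1075,0,.21),.15); print("w",get_gripper_width()*91)
    move_ptp([.30,-.40,.25],down(A-.6))
print(get_clock())
for n in("scene","top"):
    d=get_image(n); np.savez(f"pics/{n}5.npz",**d)
    v=d["img"]; v=v[130:250,190:320] if n=="scene" else v[90:210,200:330]
    v=cv2.resize(v,None,fx=3,fy=3,interpolation=cv2.INTER_CUBIC)
    if n=="scene": s=v
cv2.imwrite("pics/pair5.png",np.hstack([s,v])[:, :,::-1])
```

```text
hit True [ 0.55854543 -0.10785211  0.06655966] [-0.54053867  1.07193207  7.52020337]
w 51.19984078336095
20.2083
```

View pics/pair5.png

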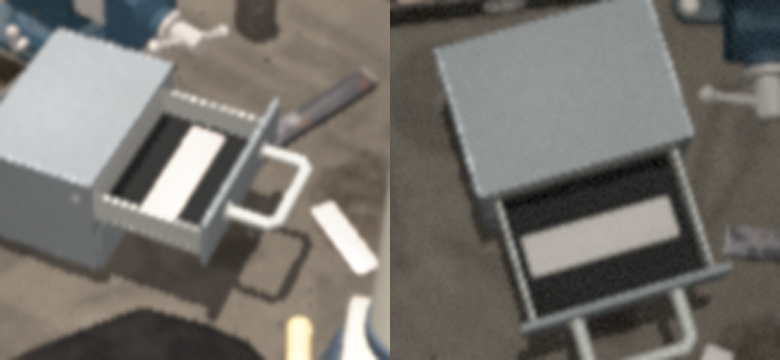

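The coupon lies flat across the tray floor, clear of all the walls. Now I'll push the drawer home with shut fingers on the front of the handle.

Run:
```python
from h import *; from plant import *
o=down(A); grip(0,20)
move_ptp(cab(-.255,0,.21),o); move_l(cab(-.255,0,.071),.15,f_stop=10)
s=move_l(cab(-.145,0,.071),.06,f_stop=20); X=lambda:Rc.inv().apply(get_tool_pos()-C).round(4)
print(s,X(),get_force())
if not s: s=move_l(cab(-.112,0,.071),.025,f_stop=20); dwell(.1); print(s,X(),get_force())
p=X()
move_l(cab(p[0]-.04,0,.071),.1); move_l(cab(p[0]-.04,0,.21),.2); move_ptp([.30,-.40,.25],down(A-.6))
d=get_image("top"); np.savez("pics/top6.npz",**d); cv2.imwrite("pics/top6.png",cv2.resize(d["img"][80:280,190:410],None,fx=3,fy=3,interpolation=cv2.INTER_CUBIC)[:,:,::-1])
print(get_clock())
```

```text
False [-0.145  -0.0002  0.0711] [-0.75987049  0.30429491 -0.69413724]
True [-0.1272  0.0004  0.0705] [-0.08599865 -0.2894942   0.72411668]
28.9583
```

View pics/top6.png

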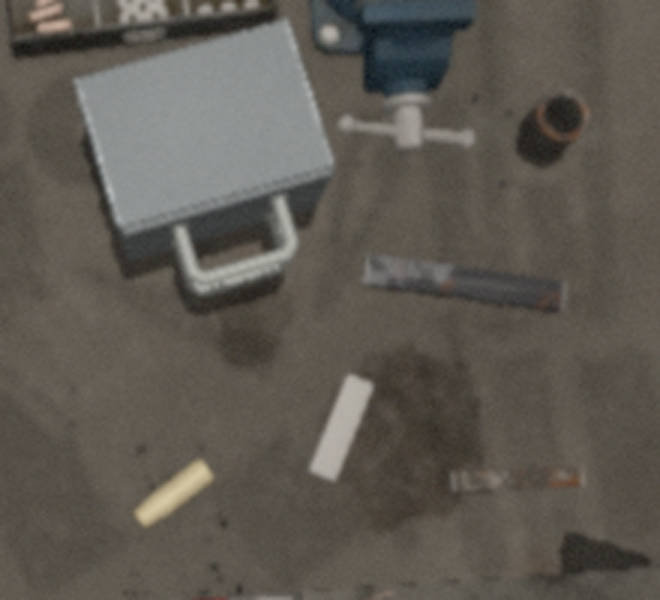

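The gap is closed, the handle is back against the front, and the bystanders haven't moved. One gentle confirming push will rule out any rebound, then I'll hand in.

Run:
```python
from h import *; from plant import *
X=lambda:Rc.inv().apply(get_tool_pos()-C).round(4)
move_ptp(cab(-.165,0,.21),down(A)); move_l(cab(-.165,0,.071),.15,f_stop=10)
move_l(cab(-.137,0,.071),.06,f_stop=15)
s=move_l(cab(-.137,0,.071),.01,f_stop=3) if 0 else move_l(cab(-.115,0,.071),.012,f_stop=15); print(s,X(),get_force())
p=X(); move_l(cab(p[0]-.04,0,.071),.1); move_l(cab(p[0]-.04,0,.21),.2); move_ptp([.30,-.40,.25],down(A-.6))
d=get_image("top"); ok=[]
for f in("pics/top6.npz",None):
    e=load(f) if f else d; im=e["img"].astype(int); m,s=blob((im.min(2)>125)&(np.arange(384)[:,None]>150),(258,176)); 
    print(s)
```

```text
True [-0.1271  0.0003  0.0706] [-1.49997001 -0.33440435  0.4382102 ]
[249 151  40  26 308]
[249 151  40  26 307]
```

Both pushes stopped at the same place, within 0.1 mm, and the handle blob hasn't changed, so the drawer is fully home.

```bash
python3 -c "
from plant import *
print(get_clock()); print(finish_job())"
```

```text
35.7
the job is handed in; nothing more can be done
None
```

The coupon is lying flat across the upper drawer, the drawer is pushed fully home, and I handed the job in at 35.7 s; the lower drawer and the other things on the table were left alone.

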